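Charge the grinding jar with the scoop

TASK

Use the scoop to load at least three of the white ceramic pebbles from the blue tray into the steel grinding jar, without the fingers touching any pebble; the rest stay in the tray and none is spilled. Then stand the scoop in the yellow holder cup, sitting on its floor with the handle upright, and let go. Leave the jar and the cup standing where they are, and do not disturb the dishes, the tip box or the tube rack.

Things in the scene. Friction and masses are not known exactly. Their poses are not given: they have to be found in the camera images.
- tray: blue rectangular open tray fixed to the bench, 250 x 96 x 45 mm outside, walls and floor 5 mm thick (inside 240 x 86 mm). Origin at the centre of its underside, x along its length, z up. The pebbles start in its -x half; the +x half starts with about 95 mm of empty floor.
- scoop: steel scoop with blue upright handle, loose, stands flat on the bench, 140 g. Pan 84 mm long (x -42 to +42), 74 mm wide (y; 70 inside); floor 3 mm, thinning to 1.5 mm at the open mouth (x = -42); side walls 30 mm high, raked down to the lip over the front 42 mm, back wall 36 mm high. Origin: centre of the pan's underside; x from mouth to back, z up along the handle.
- scoop_grip (a point): grip point in the scoop's handle, 45 mm behind (+x) and 115 mm above the scoop's origin. The handle is an upright bar 14 mm wide (y) and 18 mm deep (x), from 55 to 140 mm above the underside: to be pinched across y from above. Axes as the scoop's.
- jar: open steel grinding jar, round, 100 mm outside and 90 mm inside diameter, 80 mm high, floor 8 mm thick, 0.9 kg, loose. Origin at the centre of its underside, z up.
- holder: yellow plastic holder cup for the scoop, round, 132 mm outside and 124 mm inside diameter, 65 mm high, floor 6 mm thick, 0.6 kg, loose. Origin at the centre of its underside, z up.
- pebble0: white ceramic grinding pebble, smooth flattened round, 30 mm across and 22 mm high, about 30 g, loose in the tray, lying flat at the start. Origin at its centre.
- pebble1: white ceramic grinding pebble, smooth flattened round, 30 mm across and 22 mm high, about 30 g, loose in the tray, lying flat at the start. Origin at its centre.
- pebble2: white ceramic grinding pebble, smooth flattened round, 30 mm across and 22 mm high, about 30 g, loose in the tray, lying flat at the start. Origin at its centre.
- pebble3: white ceramic grinding pebble, smooth flattened round, 30 mm across and 22 mm high, about 30 g, loose in the tray, lying flat at the start. Origin at its centre.
- pebble4: white ceramic grinding pebble, smooth flattened round, 30 mm across and 22 mm high, about 30 g, loose in the tray, lying flat at the start. Origin at its centre.
- pebble5: white ceramic grinding pebble, smooth flattened round, 30 mm across and 22 mm high, about 30 g, loose in the tray, lying flat at the start. Origin at its centre.
- dishes: bystander: stack of six culture dishes, 90 mm across, 93 mm high. Origin at the centre of the underside.
- tipbox: bystander: navy tip box, 85 x 125 x 62 mm (x, y, z). Origin at the centre of the underside.
- rack: bystander: purple tube rack with six white-capped tubes, 100 x 120 x 70 mm (x, y, z). Origin at the centre of the underside.
Mind the look-alikes: they are no part of the job. Leave any green or red look-alike of the scoop alone.

How it is judged:
By the outcome, as a careful person would: the job done as asked, in the order asked, and still so for the second after the job is handed in, with the robot touching nothing.
It also fails if it takes over 64 s, if anything falls off the work surface, if the arm or the gripper's body presses on something with over 40 N, if the wrist force passes 120 N, or if a joint passes its speed limit or range.

ROBOT

A 6-joint arm with a two-finger parallel gripper is mounted at the origin on the work surface. World frame = base frame: x ahead of the robot, y to its left, z up, the work surface at z = 0. Lengths are in m, angles in rad, forces in N, time in s.
With the tool pointing down it reaches from about 0.275 to 0.875 m from the base axis. Payload 12.5 kg.
Tool frame: the origin (TCP) lies at the very end of the fingers, on their centre line; the grasp point (between the pads) lies 19 mm behind it; z points along the fingers, y is the line along which they close (so a half turn about z gives the same grasp; the last joint's range is limited). The gripper opens to 85 mm and grips with 20 to 120 N. Pads are 22 mm wide; open, the fingers measure 114 mm over their backs; the gripper's body (76 mm by 85 mm) begins 54 mm behind the grasp point. The pads swing forward as they close: fully open they stand 13 mm farther back than shut.
Start: joints at [1.24, 0.351, 1.652, -0, 1.139, -0.085], TCP at [0.134, 0.533, 0.231] pointing down, gripper open.
Joint ranges: [-2.75, 2.75], [-0.79, 2.1], [0.01, 2.65], [-1.57, 4.71], [0.07, 3.14], [-2.87, 2.87]. Speed limits (rad/s): [2.22, 2.22, 2.79, 3.14, 3.14, 3.14].

INTERFACE

Orientations are given as a 3x3 rotation matrix whose columns are the frame's x, y, z axes.
In Python, from bench import manip gives the robot as it stands. Calls block until the motion is done:
- manip.move_ptp(position, orientation): joint-space move of the TCP to a pose.
- manip.move_l(position, attitude=None, max_speed=0.15): straight line of the TCP; attitude=None keeps the orientation; max_speed is the mean speed in m/s.
- manip.move_j(angles): joint-space move.
- manip.set_gripper(opening, effort=None): opening from 0.0 (shut) to 1.0 (fully open); effort is the grip in N (None keeps the last); returns when the fingers have stopped.
- manip.dwell(seconds).
- manip.inverse_kinematics(position, orientation): joint angles nearest the present ones, or None.
- manip.grab_frame(name): name is "scene" or "top"; returns (picture, depth): 400x640x3 uint8, red, green, blue; 400x640 float32, m along the optical axis (not along the pixel's ray), 0 where there is no reading.
- manip.get_calibration(name): a dict with "camera_matrix" (3x3 intrinsics, pixels), "k1" (the pictures are not rectified: a ray, as slopes to the right and down, at radius r is drawn at 1 + k1 r^2 times it, then the intrinsics apply), "R" (3x3) and "t" (3): a world point X has camera coordinates R X + t. Camera axes: x right, y down, z forward; pixel columns grow to the right and rows downward; lengths in m; the calibration is good to about 2 mm. A picture is of the moment at which its call begins. get_calibration takes no time and is no camera call.
A pose or a line that the arm cannot do raises manip.Unreachable and nothing moves.
- manip.sign_off(): hands the job in; it is judged then, once.
Trained networks look in the newest picture that a camera, given by its name, has taken for a name from the list of things; names that differ only in an ending like _2 or _b are one class to them, and where a whole thing is asked for, a point or a joint stands for the part that bears it (a point fixed in the world has none). Each returns a list of dicts, best first, with "confidence" (0 to 1); they miss things now and then, are a little off and sometimes report something else, mostly with a low value. They report only what shows in the picture. A call takes as long as a camera call. They do not tell look-alikes from the thing itself.
- manip.look_for(camera, name): "at" ([x, y, z] in m, in world coordinates, good to about 4 mm: the middle of the surface that is visible of it).
Readings, each from a call of its own:
- manip.current_time(): time.
- manip.current_qpos(): joint angles.
- manip.current_joint_vel(): joint speeds.
- manip.current_joint_torque(): joint torques, N m.
- manip.current_ee_pos(): TCP position.
- manip.current_tcp_rot(): TCP orientation.
- manip.current_force(): force on the tool from outside, world axes, zero at the start.
- manip.current_ft_torque(): the same for the moment, N m.
- manip.current_grip_width(): opening from 0.0 (shut) to 1.0 (fully open).
- manip.current_grip_force(): force on a finger pad.
Only numpy, scipy, OpenCV 4.12 (cv2) and the standard library are available. Lean on these libraries where they do the work, as an engineer would, in place of code of your own. Each camera call takes 0.05 s, during which the arm holds its last target. There are 200 camera calls.

## Working session

There is one attempt and no reset: what is moved stays moved. The work goes in short steps, each a Python script; the robot and the scene stay as the last script left them, time stands still between calls to the robot, and variables do not carry over. Pictures are saved under pics/ and viewed, at most 10 in all, crops included, and the job is handed in when it is done.

```bash
ls; mkdir -p pics
cat > h.py <<'E'
import numpy as np, cv2
from bench import manip
def grab(cam,fn=None):
    im,d=manip.grab_frame(cam)
    if fn: cv2.imwrite('pics/'+fn,im[:,:,::-1])
    return im,d
def world(cam,d):
    c=manip.get_calibration(cam);K=np.array(c['camera_matrix'],float)
    v,u=np.mgrid[0:400,0:640].astype(np.float64)
    p=cv2.undistortPoints(np.stack([u.ravel(),v.ravel()],1).reshape(-1,1,2),K,np.array([c['k1'],0,0,0.])).reshape(400,640,2)
    P=np.concatenate([p,np.ones((400,640,1))],2)*d[...,None]
    return (P-np.array(c['t']))@np.array(c['R'])
E
python3 - <<'E'
from h import *
for c in ("scene","top"):
    grab(c,c+'0.png')
    for n in ("tray","scoop","scoop_grip","jar","holder","pebble0","dishes","tipbox","rack"):
        print(c,n,[(np.round(r['at'],3).tolist(),round(r['confidence'],2)) for r in manip.look_for(c,n)])
print(manip.current_time())
E
```

```text
pics
scene tray [([0.556, 0.018, 0.007], 0.65), ([0.497, 0.033, 0.022], 0.6), ([0.498, -0.009, 0.023], 0.54)]
scene scoop [([0.433, -0.468, 0.002], 0.84), ([0.35, -0.146, 0.003], 0.84), ([0.78, -0.233, 0.007], 0.78), ([0.638, -0.204, 0.008], 0.75), ([0.224, -0.305, 0.004], 0.71)]
scene scoop_grip [([0.43, -0.465, 0.002], 0.88), ([0.353, -0.143, 0.003], 0.85), ([0.222, -0.307, 0.002], 0.75), ([0.781, -0.235, 0.004], 0.72), ([0.638, -0.206, 0.0], 0.69)]
scene jar [([0.442, -0.29, 0.04], 0.86)]
scene holder [([0.463, 0.33, 0.024], 0.82)]
scene pebble0 [([0.532, -0.01, 0.024], 0.65), ([0.638, -0.202, 0.006], 0.51), ([0.534, 0.036, 0.026], 0.39)]
scene dishes [([0.688, 0.292, 0.09], 0.64)]
scene tipbox [([0.814, -0.031, 0.061], 0.92)]
scene rack [([0.674, -0.407, 0.031], 0.86)]
top tray [([0.56, 0.017, 0.0], 0.71)]
top scoop [([0.626, -0.21, 0.005], 0.92), ([0.354, -0.134, 0.01], 0.88), ([0.445, -0.468, 0.002], 0.79), ([0.78, -0.234, 0.005], 0.76), ([0.237, -0.301, 0.001], 0.61), ([0.455, 0.028, 0.017], 0.53)]
top scoop_grip [([0.633, -0.21, -0.002], 0.98), ([0.777, -0.237, 0.008], 0.89), ([0.443, -0.467, 0.002], 0.64), ([0.357, -0.132, -0.001], 0.56), ([0.236, -0.302, 0.006], 0.56)]
top jar [([0.454, -0.292, 0.012], 0.63)]
top holder [([0.472, 0.333, 0.008], 0.57), ([0.453, 0.026, 0.022], 0.15)]
top pebble0 [([0.529, 0.039, 0.027], 0.62), ([0.528, -0.006, 0.019], 0.51), ([0.451, 0.026, 0.022], 0.47), ([0.49, -0.008, 0.023], 0.42)]
top dishes [([0.675, 0.296, 0.091], 0.85)]
top tipbox [([0.797, -0.026, 0.062], 0.69)]
top rack [([0.65, -0.405, 0.033], 0.73)]
1.0
```

View pics/top0.png

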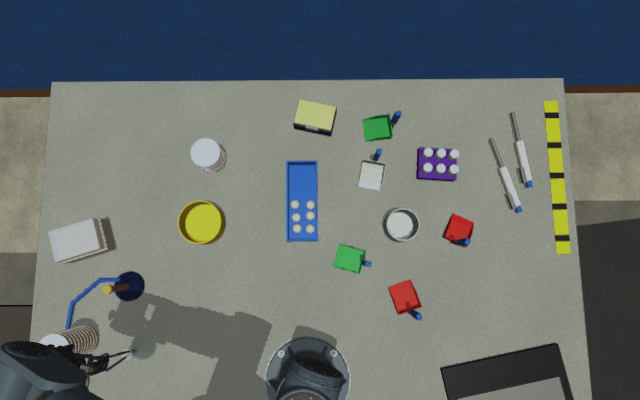

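View pics/scene0.png

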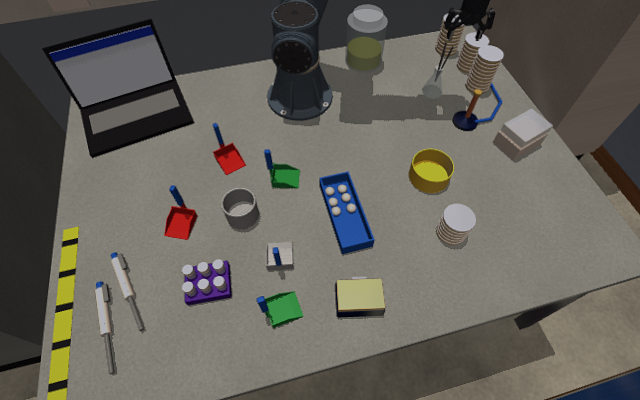

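Top view: steel scoop at px (372,176), with its handle at (378,153). The look-alikes are green at (377,127) and (350,258), and red at (459,228) and (405,296). Only (372,176) is bare steel with a blue handle, so that is the one meant. Tray at (302,200) with its pebbles at the near end, jar (402,225), holder (201,222). I'll confirm the scoop in a crop and fit the poses from depth.

```bash
cat >> h.py <<'E'
def cloud(cam,cxy,r,zlo,zhi,f=None):
    im,d=grab(cam); W=world(cam,d); hsv=cv2.cvtColor(im,cv2.COLOR_RGB2HSV).astype(int)
    m=(d>0)&(np.hypot(W[...,0]-cxy[0],W[...,1]-cxy[1])<r)&(W[...,2]>zlo)&(W[...,2]<zhi)
    if f is not None: m&=f(hsv)
    return W[m],m
blue=lambda h:(h[...,0]>100)&(h[...,0]<125)&(h[...,1]>120)
yellow=lambda h:(h[...,0]>20)&(h[...,0]<35)&(h[...,1]>120)
grey=lambda h:(h[...,1]<60)
def circ(P):
    from scipy.optimize import least_squares
    s=least_squares(lambda p:np.hypot(P[:,0]-p[0],P[:,1]-p[1])-p[2],[*P[:,:2].mean(0),.05],loss='soft_l1',f_scale=.003)
    return np.round(s.x,4)
def rect(P):
    (c,s,a)=cv2.minAreaRect((P[:,:2]*1000).astype(np.float32)); return np.round(c,1),np.round(s,1),round(a,2)
E
python3 - <<'E'
from h import *
im,d=grab('top'); 
im2,d2=grab('scene')
a=cv2.resize(im[140:200,340:420],(560,420),interpolation=cv2.INTER_CUBIC)
b=cv2.resize(im2[230:300,250:310],(240,280),interpolation=cv2.INTER_CUBIC)
c=np.zeros((420,800,3),np.uint8);c[:,:560]=a;c[:280,560:]=b;cv2.imwrite('pics/crop1.png',c[:,:,::-1])
for cam in('top','scene'):
    print(cam)
    P,_=cloud(cam,(.56,.017),.16,.035,.055,blue);print('trayrim',len(P),rect(P),np.median(P[:,2]))
    P,_=cloud(cam,(.45,-.292),.075,.070,.09);print('jar',len(P),circ(P),np.median(P[:,2]))
    P,_=cloud(cam,(.47,.333),.09,.058,.075,yellow);print('holder',len(P),circ(P),np.median(P[:,2]))
    P,_=cloud(cam,(.63,-.207),.075,.012,.045,grey);print('pan',len(P),rect(P))
    P,_=cloud(cam,(.66,-.217),.06,.06,.16,blue);print('handle',len(P),rect(P),P.mean(0).round(4),P[:,2].max())
    P,_=cloud(cam,(.66,-.217),.06,.132,.16);print('htop',len(P),P.mean(0).round(4))
    P,_=cloud(cam,(.5,.017),.1,.018,.035,lambda h:(h[...,1]<70)&(h[...,2]>120));
    _,l,cc=cv2.kmeans((P[:,:2]).astype(np.float32),6,None,(3,50,1e-5),10,cv2.KMEANS_PP_CENTERS);print('peb',len(P),cc.round(3).tolist())
print(manip.current_time())
E
```

```text
top
trayrim 280 (array([540.8,  15.4]), array([247.4,  92.6]), 0.23) 0.04425716698344735
jar 199 [ 0.4603 -0.2868  0.0471] 0.07835320871771276
holder 214 [0.4722 0.3228 0.0634] 0.06378421127439315
pan 106 (array([ 636.7, -206.5]), array([73.7, 73.9]), 79.6)
handle 47 (array([ 668.7, -211.1]), array([11.4, 14.3]), 73.6) [ 0.6664 -0.2099  0.1178] 0.1446156808536085
htop 31 [ 0.6696 -0.2128  0.1392]
peb 350 [[0.531000018119812, 0.03799999877810478], [0.49399998784065247, -0.009999999776482582], [0.5289999842643738, -0.009999999776482582], [0.45399999618530273, 0.03200000151991844], [0.49000000953674316, 0.03400000184774399], [0.45100000500679016, -0.008999999612569809]]
scene
trayrim 537 (array([539.5,  15.4]), array([251.3,  97.7]), 0.31) 0.04478370998594537
jar 271 [ 0.4609 -0.2882  0.0474] 0.07931628445029147
holder 219 [0.4728 0.3231 0.0638] 0.06462816167560603
pan 162 (array([ 634.8, -208. ]), array([74.6, 74.2]), 79.98)
handle 89 (array([ 669.2, -213. ]), array([11.5, 17.1]), 78.28) [ 0.6729 -0.213   0.1133] 0.14328693923733957
htop 43 [ 0.6685 -0.2144  0.1395]
peb 313 [[0.531000018119812, -0.010999999940395355], [0.4580000042915344, 0.03099999949336052], [0.5320000052452087, 0.03799999877810478], [0.4560000002384186, -0.009999999776482582], [0.492000013589859, 0.032999999821186066], [0.4970000088214874, -0.009999999776482582]]
1.8
```

View pics/crop1.png

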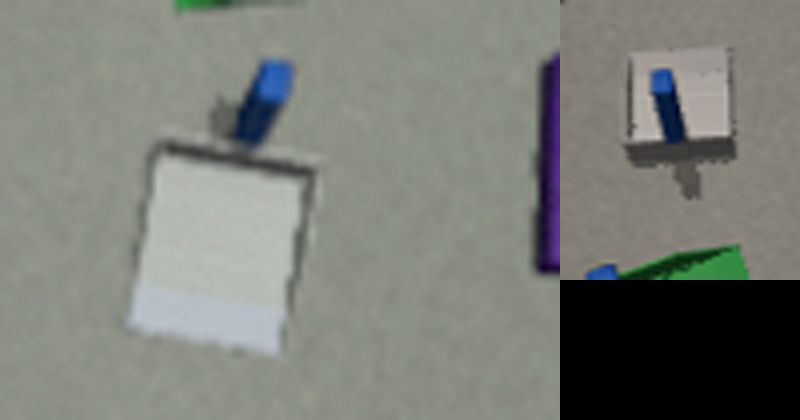

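The crop confirms it: the thing at (372,176) is a grey steel pan with a blue handle. Its mouth faces the robot and its yaw is about -10°. Next I'll check reachability of all the key poses.

```bash
cat >> h.py <<'E'
from scipy.spatial.transform import Rotation as Rn
OFF=np.array([.045,0,.096])   # tcp in scoop frame
FLIP=1
def Rs(yaw,tilt): # tilt>0: mouth down (deg)
    return (Rn.from_euler('z',yaw,degrees=True)*Rn.from_euler('y',-tilt,degrees=True)).as_matrix()
def tcp(pt,at,yaw,tilt):
    """TCP pose putting scoop-frame point `at` on world point pt"""
    R=Rs(yaw,tilt); p=np.array(pt)+R@(OFF-np.array(at)); s=FLIP
    return p,np.column_stack([s*R[:,0],-s*R[:,1],-R[:,2]])
LIP=[-.042,0,0];HEEL=[.042,0,0];O=[0,0,0]
TY=0.27; TC=np.array([.540,.0154])
def tr(x,y=0,z=.005):
    c,s=np.cos(np.radians(TY)),np.sin(np.radians(TY)); return [TC[0]+c*x-s*y,TC[1]+s*x+c*y,z]
JAR=np.array([.4606,-.2875]); HOLD=np.array([.4725,.323])
def jarpt(off,z,yaw): return [JAR[0]+off*np.cos(np.radians(yaw)),JAR[1]+off*np.sin(np.radians(yaw)),z]
GRIP=[.045,0,0]; PICK=[.669,-.2135]
E
python3 - <<'E'
import h; from h import *
def ck(n,*a):
    q=manip.inverse_kinematics(*tcp(*a)); print(n,None if q is None else np.round(q,2))
for F in(1,-1):
    h.FLIP=F; print('F',F)
    ck('pick',[*PICK,0],GRIP,-10.2,0)
    ck('tray in',tr(.068),O,TY,0); ck('tray end',tr(-.118),LIP,TY,0); ck('tilt',tr(-.034),HEEL,TY,-30)
    ck('lift',tr(-.034,0,.17),HEEL,TY,-30)
    for yaw in(-32,-10,-55):
        for t in(-30,0,40,65,75): ck(('pour',yaw,t),jarpt(.018,.09,yaw),LIP,yaw,t)
    for yaw in(0,35): ck(('hold',yaw),[*HOLD,.006],O,yaw,0)
E
```

```text
F 1
pick [-0.38  0.77  1.31 -0.    1.06  1.37]
tray in [-0.05  0.68  1.47 -0.    1.    1.52]
tray end [-0.06  0.46  1.87 -0.    0.82  1.5 ]
tilt [-0.04  0.8   1.37 -0.02  1.49  1.53]
lift [-0.04  0.62  1.26 -0.02  1.78  1.52]
('pour', -32, -30) [-0.62  0.99  0.87 -0.03  1.8   1.52]
('pour', -32, 0) [-0.63  0.57  1.42 -0.    1.15  1.5 ]
('pour', -32, 40) [-0.68  0.18  2.1   0.42  0.18  1.06]
('pour', -32, 65) [-0.73  0.23  2.46  2.9   0.69 -1.45]
('pour', -32, 75) [-0.76  0.41  2.56  2.93  1.14 -1.53]
('pour', -10, -30) [-0.49  0.96  0.93 -0.16  1.75  1.27]
('pour', -10, 0) [-0.57  0.56  1.44 -0.    1.14  1.18]
('pour', -10, 40) [-0.81  0.2   2.07  0.99  0.47  0.13]
('pour', -10, 65) [-1.05  0.28  2.37  2.    0.87 -1.08]
('pour', -10, 75) [-1.14  0.43  2.45  2.09  1.17 -1.34]
('pour', -55, -30) [-0.75  0.96  0.94  0.11  1.76  1.77]
('pour', -55, 0) [-0.69  0.56  1.44 -0.    1.14  1.84]
('pour', -55, 40) [-0.53  0.21  2.06 -0.91  0.35  2.78]
('pour', -55, 65) [-0.36  0.28  2.37  3.98  0.76 -1.97]
('pour', -55, 75) [-0.29  0.44  2.44  3.88  1.1  -1.76]
('hold', 0) [ 0.48  0.61  1.59 -0.
[... 501 characters left out ...]
.9   0.69  1.69]
('pour', -32, 75) [-0.76  0.41  2.56  2.93  1.14  1.61]
('pour', -10, -30) [-0.49  0.96  0.93 -0.16  1.75 -1.87]
('pour', -10, 0) [-0.57  0.56  1.44 -0.    1.14 -1.97]
('pour', -10, 40) None
('pour', -10, 65) [-1.05  0.28  2.37  2.    0.87  2.06]
('pour', -10, 75) [-1.14  0.43  2.45  2.09  1.17  1.8 ]
('pour', -55, -30) [-0.75  0.96  0.94  0.11  1.76 -1.37]
('pour', -55, 0) [-0.69  0.56  1.44 -0.    1.14 -1.31]
('pour', -55, 40) [-0.53  0.21  2.06 -0.91  0.35 -0.36]
('pour', -55, 65) [-0.36  0.28  2.37  3.98  0.76  1.17]
('pour', -55, 75) [-0.29  0.44  2.44  3.88  1.1   1.39]
('hold', 0) [ 0.48  0.61  1.59 -0.    0.94 -1.09]
('hold', 35) [ 0.53  0.62  1.57 -0.    0.95 -1.66]
```

Run:
```python
import h; from h import *
for F in(1,-1):
    h.FLIP=F
    for yaw in range(-180,180,15):
        Q=[manip.inverse_kinematics(*tcp(jarpt(.018,.09,yaw),LIP,yaw,t)) for t in range(-30,71,10)]
        if any(q is None for q in Q): continue
        Q=np.array(Q); print(F,yaw,'maxstep',np.abs(np.diff(Q,axis=0)).max().round(2),'q0',Q[0].round(2),'q1',Q[-1].round(2))
```

```text
1 -45 maxstep 4.73 q0 [-0.69  0.98  0.89  0.05  1.79  1.66] q1 [-0.48  0.32  2.48  3.51  0.9  -1.7 ]
1 -30 maxstep 1.74 q0 [-0.6   0.99  0.87 -0.04  1.8   1.49] q1 [-0.78  0.31  2.51  2.83  0.91 -1.47]
1 -15 maxstep 0.73 q0 [-0.52  0.97  0.91 -0.13  1.77  1.32] q1 [-1.04  0.33  2.45  2.23  0.98 -1.27]
1 0 maxstep 0.45 q0 [-0.43  0.93  0.99 -0.21  1.7   1.16] q1 [-1.18  0.39  2.32  1.78  1.09 -1.12]
1 15 maxstep 0.33 q0 [-0.35  0.87  1.12 -0.29  1.59  1.02] q1 [-1.23  0.46  2.15  1.46  1.23 -1.01]
1 30 maxstep 0.26 q0 [-0.28  0.79  1.27 -0.37  1.47  0.88] q1 [-1.22  0.55  1.97  1.23  1.39 -0.94]
1 45 maxstep 0.22 q0 [-0.21  0.7   1.45 -0.45  1.32  0.76] q1 [-1.18  0.64  1.77  1.05  1.56 -0.91]
1 60 maxstep 0.21 q0 [-0.16  0.6   1.63 -0.53  1.17  0.64] q1 [-1.12  0.74  1.57  0.91  1.73 -0.9 ]
1 75 maxstep 0.25 q0 [-0.13  0.5   1.81 -0.63  1.    0.52] q1 [-1.04  0.83  1.38  0.78  1.9  -0.92]
1 90 maxstep 0.32 q0 [-0.13  0.4   1.99 -0.74  0.82  0.4 ] q1 [-0.96  0.91  1.2   0.66  2.07 -0.98]
1 105 maxstep 0.46 q0 [-0.18  0.3   2.16 -0.87  0.63  0.27] q1 [-0.87  0.99  1.05  0.52  2.23 -1.0
[... 1039 characters left out ...]
p 6.02 q0 [-0.87  0.89  1.08  0.22  1.65 -1.16] q1 [-0.14  0.44  2.2   4.53  1.08  1.05]
-1 -60 maxstep 5.64 q0 [-0.78  0.94  0.97  0.13  1.74 -1.31] q1 [-0.26  0.37  2.36  4.1   0.96  1.22]
-1 -45 maxstep 4.73 q0 [-0.69  0.98  0.89  0.05  1.79 -1.48] q1 [-0.48  0.32  2.48  3.51  0.9   1.44]
-1 -30 maxstep 4.54 q0 [-0.6   0.99  0.87 -0.04  1.8  -1.65] q1 [-0.78  0.31  2.51  2.83  0.91  1.67]
-1 135 maxstep 0.79 q0 [-0.5   0.13  2.41 -0.95  0.17  2.76] q1 [-0.69  1.09  0.84  0.13  2.43  1.7 ]
-1 150 maxstep 0.79 q0 [-0.77  0.11  2.43  0.93  0.15  0.43] q1 [-0.6   1.1   0.81 -0.11  2.45  1.46]
-1 165 maxstep 0.71 q0 [-0.99  0.15  2.38  1.05  0.4  -0.1 ] q1 [-0.51  1.08  0.85 -0.35  2.39  1.23]
```

Run:
```python
from h import *
st=lambda n:print(n,'t',round(manip.current_time(),2),'F',np.round(manip.current_force(),1),'w',round(manip.current_grip_width(),3),'gf',np.round(manip.current_grip_force(),1),np.round(manip.current_ee_pos(),4))
p,R=tcp([*PICK,.10],GRIP,-10.2,0); manip.move_ptp(p,R)
manip.set_gripper(0.5); st('above')
p,R=tcp([*PICK,0],GRIP,-10.2,0); manip.move_l(p,max_speed=.2); st('down')
manip.set_gripper(0,effort=90); st('grip')
manip.move_l(p+[0,0,.10],max_speed=.2); st('lift')
for cam in('top','scene'):
    P,m=cloud(cam,(.63,-.207),.075,.110,.148,grey);print('pan',len(P),rect(P) if len(P)>9 else '')
    P,_=cloud(cam,(.63,-.207),.065,.085,.108,grey);print('floor',len(P),rect(P) if len(P)>9 else '',np.median(P[:,2]) if len(P) else '')
```

```text
above t 5.51 F [ 0.  -0.8  0. ] w 0.503 gf 0.0 [ 0.669  -0.2135  0.196 ]
down t 6.16 F [0.5 0.2 0.7] w 0.499 gf 0.0 [ 0.6696 -0.2138  0.0972]
grip t 6.53 F [ 0.4 -0.7  6.1] w 0.154 gf 87.9 [ 0.6698 -0.2138  0.0977]
lift t 7.18 F [-0.1  0.1 -3. ] w 0.152 gf 87.6 [ 0.6684 -0.2132  0.1945]
pan 0 
floor 0  
pan 190 (array([ 644. , -208.9]), array([76.5, 51.1]), 83.97)
floor 210 (array([ 634.9, -207.1]), array([73.7, 56.4]), 79.25) 0.10094022941415676
```

```bash
sed -i 's/OFF=np.array.*/OFF=np.array([.045,0,.0972])/' h.py
cat >> h.py <<'E'
st=lambda n:print(n,'t',round(manip.current_time(),2),'F',np.round(manip.current_force(),1),'M',np.round(manip.current_ft_torque(),2),'w',round(manip.current_grip_width(),3),np.round(manip.current_ee_pos(),4))
E
python3 - <<'E'
from h import *
p,R=tcp(tr(.060,0,.075),O,TY,0); manip.move_l(p,R,max_speed=.25); st('over')
P,m=cloud('scene',(.60,.0154),.075,.072,.09,grey);print('floor',len(P),rect(P))
grab('top','top1.png')
p,R=tcp(tr(.060,0,.012),O,TY,0); manip.move_l(p,R,max_speed=.12); st('in')
for z in(.008,.006,.005,.004,.003):
    p,R=tcp(tr(.060,0,z),O,TY,0); manip.move_l(p,R,max_speed=.06); st(z)
    if manip.current_force()[2]>3: break
E
```

```text
over t 8.46 F [-0.5 -0.5 -1.4] M [-0.05 -0.03 -0.01] w 0.151 [0.6452 0.0149 0.1723]
floor 278 (array([599. ,  14.2]), array([73.8, 91.7]), 89.99)
in t 9.23 F [ 0.1  0.6 -1. ] M [ 0.02 -0.1  -0.01] w 0.155 [0.6454 0.0158 0.1098]
0.008 t 9.48 F [ 0.2  0.5 -1.7] M [ 0.01 -0.01 -0.03] w 0.148 [0.6451 0.0159 0.1055]
0.006 t 9.73 F [ 0.1  0.1 -1.7] M [-0.03 -0.06 -0.02] w 0.152 [0.645  0.0159 0.1032]
0.005 t 9.98 F [-0.4 -0.3  3.4] M [-0.02 -0.02 -0.02] w 0.152 [0.6454 0.0159 0.1027]
```

```bash
python3 -c "
import cv2;i=cv2.imread('pics/top1.png');cv2.imwrite('pics/top1c.png',cv2.resize(i[150:250,260:345],None,fx=6,fy=6,interpolation=2)[:600])"
```

```text
(no output)
```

View pics/top1c.png

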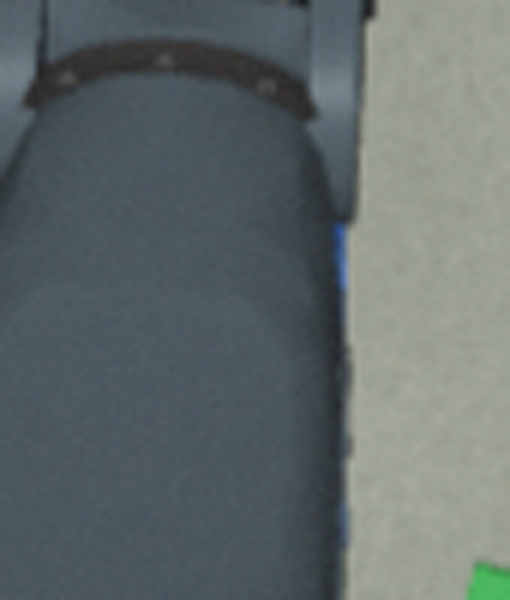

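The arm blocks the top view of the tray. The scoop is on the tray floor (3.4 N), so I push now and watch the force.

Run:
```python
from h import *
for x in (-.02,-.05,-.07,-.085,-.095,-.103,-.109,-.114,-.118):
    p,R=tcp(tr(x,0,.0047),LIP,TY,0); manip.move_l(p,R,max_speed=.09); st(x)
    f=manip.current_force()
    if abs(f[0])>22 or f[2]>30: break
grab('scene','scene2.png')
import cv2
i=cv2.imread('pics/scene2.png');cv2.imwrite('pics/scene2c.png',cv2.resize(i[150:260,290:400],None,fx=5,fy=5,interpolation=2))
```

```text
-0.02 t 10.56 F [-2.3 -0.7  8.8] M [0.17 0.64 0.01] w 0.149 [0.6069 0.0158 0.1026]
-0.05 t 11.04 F [-2.7 -0.   9.8] M [ 0.12  0.52 -0.06] w 0.15 [0.5772 0.0156 0.1026]
-0.07 t 11.42 F [-0.7 -0.8  9.5] M [0.11 0.47 0.03] w 0.153 [0.5573 0.0155 0.1026]
-0.085 t 11.73 F [-0.7 -0.1  8.6] M [0.11 0.26 0.01] w 0.151 [0.5424 0.0154 0.1026]
-0.095 t 11.99 F [-0.  -0.6  8.8] M [ 0.12  0.06 -0.04] w 0.152 [0.5325 0.0153 0.1026]
-0.103 t 12.24 F [-0.1  1.1  8.8] M [ 0.01 -0.15  0.04] w 0.154 [0.5244 0.0153 0.1026]
-0.109 t 12.49 F [ 0.8 -0.4  9.4] M [ 0.08 -0.38 -0.03] w 0.149 [0.5184 0.0153 0.1026]
-0.114 t 12.74 F [ 1.5 -0.5  8.9] M [ 0.09 -0.4  -0.01] w 0.158 [0.5134 0.0153 0.1026]
-0.118 t 12.99 F [2.8 1.2 8.7] M [ 0.09 -0.5  -0.04] w 0.153 [0.5095 0.0152 0.1026]
```

View pics/scene2c.png

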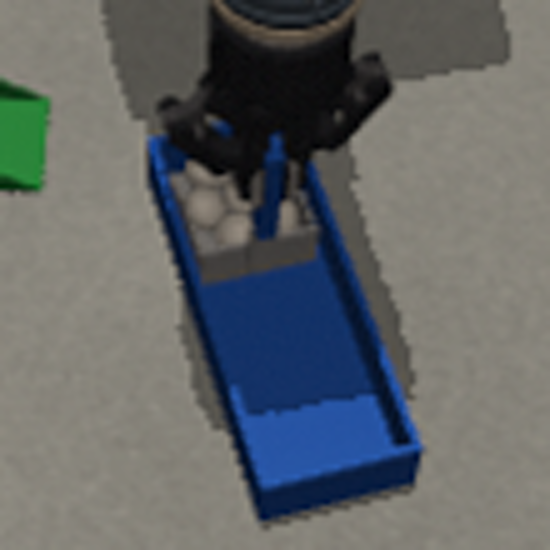

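The scene crop shows pebbles in the pan at (205,205), (235,228) and (287,215), with the lip at the end wall. Next I tilt back about the heel and lift.

Run:
```python
from h import *
for t in (-10,-20,-30):
    p,R=tcp(tr(-.034,0,.008),HEEL,TY,t); manip.move_l(p,R,max_speed=.08); st(t)
p,R=tcp(tr(-.025,0,.03),HEEL,TY,-32); manip.move_l(p,R,max_speed=.1); st('l')
p,R=tcp(tr(-.0,0,.15),HEEL,TY,-32); manip.move_l(p,R,max_speed=.15); st('lift')
manip.dwell(.2); st('w')
i,_=grab('scene');j,_=grab('top')
c=np.hstack([cv2.resize(i[120:240,280:380],(400,480),interpolation=2),cv2.resize(j[150:250,260:345],(400,480),interpolation=2)]);cv2.imwrite('pics/l3.png',c[:,:,::-1])
```

```text
-10 t 13.4 F [ 0.3 -0.5 -3.2] M [ 0.05 -0.31  0.03] w 0.153 [0.5252 0.0154 0.1021]
-20 t 13.76 F [ 0.3  0.  -3.7] M [ 0.03 -0.59  0.01] w 0.149 [0.5411 0.0155 0.0973]
-30 t 14.12 F [-0.3 -0.1 -3.5] M [-0.03 -0.75  0.01] w 0.153 [0.5564 0.0155 0.0901]
l t 14.5 F [-0.7  0.1 -2.7] M [ 0.04 -0.83 -0.01] w 0.153 [0.5686 0.0156 0.1112]
lift t 15.47 F [-0.3 -0.1 -2.8] M [-0.05 -0.88  0.02] w 0.156 [0.5935 0.0157 0.2298]
w t 15.67 F [-0.4  0.5 -2.9] M [-0.04 -0.78  0.  ] w 0.15 [0.5938 0.0157 0.2301]
```

View pics/l3.png

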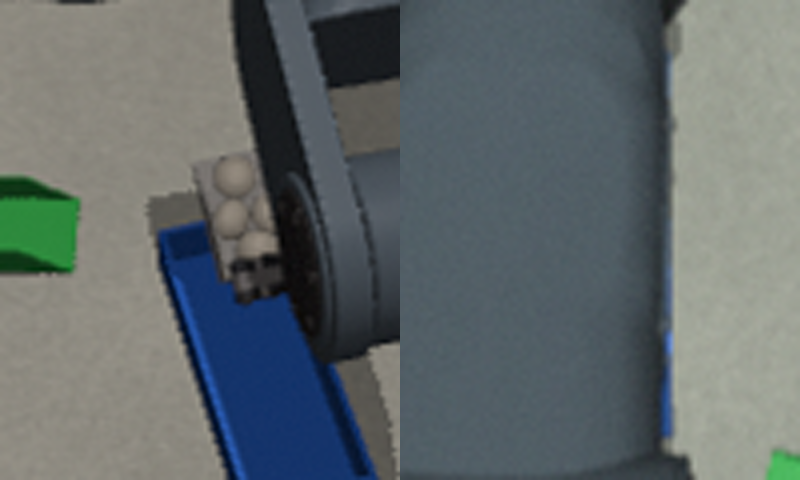

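Five or more pebbles are in the pan, seen in the left half around (235,175), (230,215) and (260,245), and the visible tray floor is clear. Next: carry them to the jar and pour.

Run:
```python
from h import *
Y=50
p,R=tcp(jarpt(.02,.20,Y),LIP,Y,-32); manip.move_l(p,R,max_speed=.18); st('over')
p,R=tcp(jarpt(.02,.135,Y),LIP,Y,-28); manip.move_l(p,R,max_speed=.12); st('low')
for t,z in((-5,.112),(15,.096),(30,.094),(42,.093),(52,.092),(64,.092)):
    p,R=tcp(jarpt(.02,z,Y),LIP,Y,t); manip.move_l(p,R,max_speed=.11); st(t)
manip.dwell(.3); st('w')
i,_=grab('scene');j,_=grab('top')
c=np.hstack([cv2.resize(i[130:250,180:280],(400,480),interpolation=2),cv2.resize(j[170:270,360:445],(400,480),interpolation=2)]);cv2.imwrite('pics/p4.png',c[:,:,::-1])
```

```text
over t 17.01 F [ 0.5  0.2 -4.2] M [ 0.63 -0.55  0.  ] w 0.152 [ 0.5541 -0.1757  0.2362]
low t 17.62 F [-0.1 -0.5 -3.3] M [ 0.56 -0.47  0.03] w 0.156 [ 0.5526 -0.1783  0.1805]
-5 t 18.18 F [-0.1  0.3 -3.8] M [ 0.24 -0.13 -0.01] w 0.15 [ 0.5345 -0.1997  0.202 ]
15 t 18.68 F [ 0.2  0.8 -2.3] M [-0.1   0.12  0.06] w 0.152 [ 0.5113 -0.2268  0.2119]
30 t 19.12 F [ 0.3  0.7 -2.3] M [-0.35  0.32 -0.02] w 0.148 [ 0.4911 -0.2512  0.2213]
42 t 19.52 F [-0.  -0.2 -1.7] M [-0.45  0.35 -0.02] w 0.148 [ 0.4737 -0.2719  0.2231]
52 t 19.88 F [ 0.4 -0.2 -0.7] M [-0.49  0.35  0.02] w 0.157 [ 0.4592 -0.2893  0.2201]
64 t 20.28 F [ 1.2  0.3 -1.8] M [-0.59  0.49 -0.02] w 0.151 [ 0.4424 -0.3094  0.2127]
w t 20.58 F [-0.1 -0.3 -1.4] M [-0.65  0.5  -0.02] w 0.151 [ 0.4423 -0.3094  0.2135]
```

View pics/p4.png

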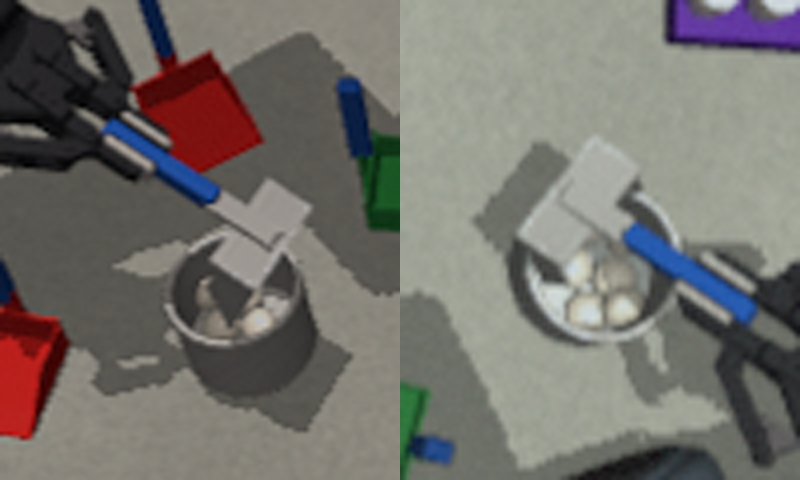

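The right half (top camera) shows at least four pebbles in the jar at (580,268), (620,268), (585,305) and (625,303). The pan is empty: the force is back to -1.4 N. Retreat and go to the holder.

Run:
```python
from h import *
Y=50
p,R=tcp(jarpt(.02,.15,Y),LIP,Y,55); manip.move_l(p,R,max_speed=.15)
p,R=tcp(jarpt(.06,.20,Y),LIP,Y,0); manip.move_l(p,R,max_speed=.15); st('level')
p,R=tcp([*HOLD,.16],O,35,0); manip.move_ptp(p,R); st('hold')
manip.dwell(.2)
e=manip.current_ee_pos()
c35=np.array([np.cos(np.radians(35)),np.sin(np.radians(35))])
for cam in('scene','top'):
    P,m=cloud(cam,HOLD,.09,.15,.2,grey)
    print(cam,len(P),rect(P) if len(P)>9 else '')
    L=(P[:,:2]-HOLD)@c35; A=(P[:,:2]-HOLD)@np.array([-c35[1],c35[0]])
    if len(P)>20: print('x range',np.percentile(L,[0,1,99,100]).round(4),'y',np.percentile(A,[0,1,99,100]).round(4)); f=P[:,2]<.17; print('floor z slope',np.polyfit(L[f],P[f,2],1).round(4))
    for n,C,r,a,b in(('jar',JAR,.075,.070,.09),('holder',HOLD,.09,.058,.075)):
        Q,_=cloud(cam,C,r,a,b,yellow if n=='holder' else None); print(n,len(Q),circ(Q) if len(Q)>20 else '')
i,_=grab('scene');j,_=grab('top')
c=np.hstack([cv2.resize(i[120:230,180:480],(800,293),interpolation=2)]);c2=cv2.resize(j[150:262,190:430],(628,293),interpolation=2)
o=np.zeros((586,800,3),np.uint8);o[:293]=c;o[293:,:628]=c2;cv2.imwrite('pics/h5.png',o[:,:,::-1])
```

```text
level t 22.48 F [-0.4 -0.2 -2.1] M [ 0.03 -0.02 -0.02] w 0.153 [ 0.5546 -0.1754  0.2965]
hold t 24.39 F [-0.3  1.  -2.1] M [ 0.   -0.1   0.07] w 0.153 [0.5099 0.3481 0.2573]
scene 676 (array([475.1, 324.3]), array([91.1, 79.8]), 35.31)
x range [-0.0428 -0.0415  0.0479  0.0484] y [-0.0405 -0.0387  0.0382  0.0394]
floor z slope [0.0353 0.1639]
jar 271 [ 0.4609 -0.2882  0.0475]
holder 173 [0.4734 0.3229 0.0637]
top 812 (array([475. , 324.3]), array([86.5, 74.1]), 34.99)
x range [-0.0405 -0.039   0.0414  0.046 ] y [-0.0374 -0.0369  0.0351  0.0367]
floor z slope [0.0242 0.1617]
jar 203 [ 0.4603 -0.2867  0.0472]
holder 141 [0.4723 0.3227 0.0634]
```

View pics/h5.png

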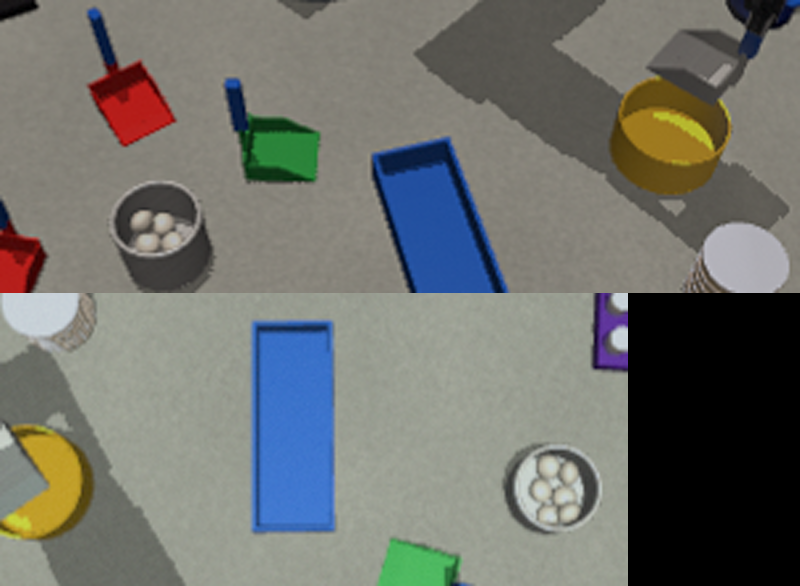

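The tray is empty, and all six pebbles are in the jar (top view, around (555,490)). The scoop hangs level and centred over the cup to within about 2 mm. Lower it and release.

Run:
```python
from h import *
H=np.array([.4728,.3229])-.001*np.array([np.cos(.61),np.sin(.61)])
go=lambda z,v:manip.move_l(*tcp([*H,z],O,35,0),max_speed=v)
go(.072,.15); st('rim')
ok=True
for z in(.055,.03,.012,.0085,.007,.006,.005):
    go(z,.06 if z>.01 else .04); st(z); f=manip.current_force()
    if np.hypot(f[0],f[1])>6: print('side contact');ok=z<.01;break
    if f[2]>1.5: ok=z<.01;break
if ok:
    manip.set_gripper(.3); st('open'); manip.set_gripper(.45)
    p=np.array(manip.current_ee_pos()); manip.move_l(p+[0,0,.12],max_speed=.15)
    manip.move_ptp(p+[-.10,-.12,.16],np.array(manip.current_tcp_rot())); st('up')
    i,_=grab('scene');j,_=grab('top')
    c=np.hstack([cv2.resize(i[130:210,390:470],(400,400),interpolation=2),cv2.resize(j[180:260,160:240],(400,400),interpolation=2)]);cv2.imwrite('pics/f6.png',c[:,:,::-1])
    for cam in('scene','top'):
        Q,_=cloud(cam,HOLD,.09,.058,.075,yellow); print(circ(Q))
        Q,_=cloud(cam,HOLD+[.037,.026],.04,.138,.155,blue);print('htop',len(Q),Q.mean(0).round(4))
```

```text
rim t 25.73 F [-0.1 -0.4 -1.3] M [ 0.05 -0.03 -0.02] w 0.153 [0.5093 0.3484 0.1701]
0.055 t 26.16 F [ 0.2 -0.4 -1.6] M [ 0.03 -0.11 -0.02] w 0.151 [0.5088 0.3481 0.1519]
0.03 t 26.73 F [ 0.7  0.3 -1.8] M [ 0.02 -0.02 -0.01] w 0.152 [0.5088 0.3481 0.127 ]
0.012 t 27.18 F [-0.1  0.3 -1.2] M [ 0.03 -0.05 -0.08] w 0.15 [0.5087 0.3481 0.1088]
0.0085 t 27.43 F [ 0.2  0.1 -1. ] M [ 0.03 -0.03 -0.04] w 0.149 [0.5088 0.3481 0.1057]
0.007 t 27.68 F [0.9 0.5 3.3] M [-0.08  0.11 -0.06] w 0.151 [0.5091 0.3483 0.1047]
open t 27.96 F [-1.2 -0.1  0.2] M [-0.01  0.01 -0.02] w 0.298 [0.5087 0.3481 0.1041]
up t 29.88 F [-0.1  0.2 -0.4] M [ 0.   -0.03 -0.02] w 0.45 [0.4091 0.2283 0.264 ]
[0.4733 0.3226 0.0639]
htop 20 [0.5111 0.3487 0.1459]
[0.4722 0.3229 0.0636]
htop 13 [0.5134 0.3508 0.1465]
```

View pics/f6.png

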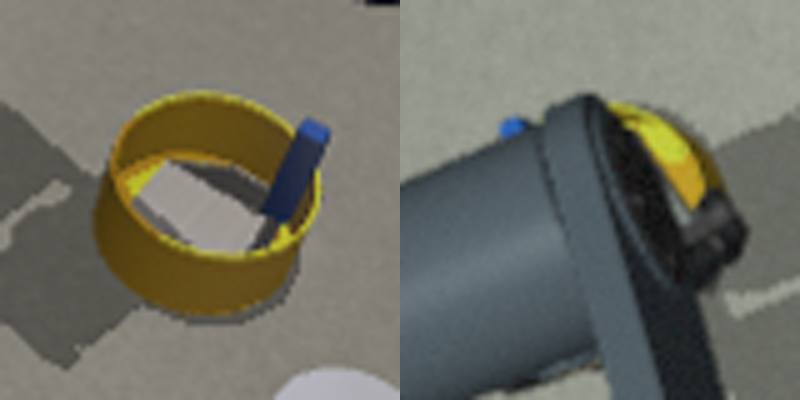

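The left half shows the scoop flat on the cup floor with its handle upright at (315,140). The handle top is at z 0.146, exactly as expected, and the cup has not moved. Hand in.

```bash
python3 -c "
from bench import manip
print(manip.sign_off(), manip.current_time())"
```

```text
the job is handed in; nothing more can be done
the job is handed in; nothing more can be done
```

The job is handed in: all six pebbles are in the jar, none spilled, the scoop stands upright on the holder cup's floor, released, and the jar and cup have not moved (last clock reading about 30 s of the 64 s allowed).

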